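# Shut the stock case and bolt its lid

### The job

Shut the lid of the blue stock case, then push the red-tabbed bolt across into the keeper on the lid until its tip has bedded against the rubber buffer hidden inside. Push it firmly home so that it stays snug against the buffer without play, but ease off there: do not crush the buffer. Leave the things lying around the case where they are, and let go of everything.

Things in the scene. Friction and masses are not known exactly. Their poses are not given: they have to be found in the camera images.
- case: Blue steel stock case, 200 mm (its x) by 360 mm (its y, -190 to +170), 100 mm high, fixed, turned up to 25 degrees. Origin at bench level, mid-width in x; z up. From y -190 to -55 mm it is a solid deck 100 mm high carrying the bolt, which slides along the case's +y between two rails (32 mm wide overall, 20 mm high above the deck). The rest is an open well under the lid.
- lid: Grey lid; origin mid-way along the hinge line, which runs along the case's x at case y +165 mm, z 100 mm. Shut: its axes match the case's; it opens by turning about its -x. Starts 0.35 to 0.7 rad open; the stiff hinge holds it at any angle: push it right down (3 to 10 N at lid_push), it then stays shut. 200 mm along the hinge, 215 mm from hinge to free edge, 6 mm thick, top then 106 mm above the bench.
- lid_push (a point): A plain spot on the lid's top face where it can be pushed down: mid-way along the hinge, 115 mm from the hinge line. It moves with the lid; with the lid shut it is at case (0, +50, 106) mm.
- keeper (a point): Steel tunnel on the lid's free edge, 30 mm wide, 48 mm long, bore 20 mm, roof 15 mm above its axis. Origin at the centre of its mouth, +y into the tunnel; lid shut: at case (0, -50, 114) mm. A rubber buffer sits hidden 18 to 34 mm behind the mouth, set differently on every case: it can only be felt. It gives 1 mm per 6 N; over 18 N of bolt on buffer crushes it.
- bolt: Bolt with a 12 mm brass rod along the case's y and a red tab; origin on the rod's axis (14 mm above the deck) under the tab. It only slides; steady friction of about 4 N, which also holds it where it is left. Pushed slowly it resists 4 to 5 N, more only once it bears on the buffer; 8 to 16 N of push there is firm enough: let go, it eases back slightly and stays bearing.
- bolt_tab (a point): Centre of the bolt's red upright thumb tab: 26 mm across the travel (case x), 12 mm along it (case y), 32 mm high, from 24 to 56 mm above the deck. Push it along the case's +y, or pinch it across its 12 mm from above. Starts at case y -147 to -137 mm; the space behind it (-y) is clear.
- bolt_tip (a point): Centre of the front end of the bolt's rod, 75 mm ahead (+y) of the tab's centre and 26 mm below it. At the start it is 12 to 22 mm short of where the keeper's mouth will be with the lid shut.
- carton: Bystander: closed brown carton 90 x 130 x 45 mm lying beside the case. Origin at the centre of its underside.
- tape: Bystander: orange plastic ring (reel core), 90 mm outside, 72 mm inside, 45 mm high. Origin at the centre of its underside.
- bearing: Bystander: steel bearing ring, 56 mm outside, 28 mm inside, 18 mm high. Origin at the centre of its underside.

How it is judged:
On the way, in this order (a step that is already met when the one before it is completed fails the run):
1. the lid is shut, the bolt still outside the keeper (angle between the z axis of lid and the z axis of case, either way round below 0.04 rad and y of bolt_tip in the frame of keeper below 0 m), for 0.1 s.
2. the bolt's tip is in the keeper and bears on the buffer (angle between the z axis of lid and the z axis of case, either way round below 0.04 rad and y of bolt_tip in the frame of keeper above 0.015 m and contact force between bolt and lid above 1.5 N), for 0.2 s.
At the end, for the whole second after the job is handed in: The lid is shut (within 0.04 rad), the bolt's tip is at least 15 mm inside the keeper and rests against the buffer with more than 1.5 N, so that it has no play (all of step 2); the robot touches nothing.
It fails at once if the bolt presses the buffer in the lid's keeper (or the lid) with more than 18 N (contact force between bolt and lid above 18 N).
It fails at once if the carton is shifted more than 30 mm (distance of carton from where it was at the start of the episode above 0.03 m).
It fails at once if the orange ring is shifted more than 30 mm (distance of tape from where it was at the start of the episode above 0.03 m).
It fails at once if the bearing is shifted more than 30 mm (distance of bearing from where it was at the start of the episode above 0.03 m).
It also fails if it takes over 61 s, if anything falls off the work surface, if the arm or the gripper's body presses on something with over 40 N, if the wrist force passes 120 N, or if a joint passes its speed limit or range.

### The arm

A 6-joint arm with a two-finger parallel gripper is mounted at the origin on the work surface. World frame = base frame: x ahead of the robot, y to its left, z up, the work surface at z = 0. Lengths are in m, angles in rad, forces in N, time in s.
With the tool pointing down it reaches from about 0.275 to 0.75 m from the base axis. Payload 10.2 kg.
Tool frame: the origin (TCP) lies on the mounting face of the last link; the fingertips stand 166 mm ahead of it and the grasp point (between the pads) lies 147 mm ahead of it (hold_point_z is the distance from the TCP to the grasp point, in m); x points along the fingers, y is the direction in which the jaws open and shut, and the axes are right-handed (so a half turn about x gives the same grasp; the last joint's range is limited). The gripper opens to 88 mm and grips with 3 to 60 N. Pads are 18 mm wide; open, the fingers measure 123 mm over their backs; the gripper's body (75 mm by 187 mm) begins 45 mm behind the grasp point.
Start: joints at [0.906, 0.313, 1.498, -0, 1.331, -0.223], TCP at [0.224, 0.475, 0.405] pointing down, gripper open.
Joint ranges: [-2.94, 2.94], [-0.97, 2.17], [0.19, 2.56], [-1.23, 4.37], [0.02, 3.11], [-2.88, 2.88]. Speed limits (rad/s): [2.39, 2.39, 3.01, 3.14, 3.14, 3.14].

### API

Orientations are given as [roll, pitch, yaw] about the fixed x, y, z axes, in that order (R = Rz(yaw) Ry(pitch) Rx(roll)).
In Python, from station import read_state, capture, job_done, find_in, outline_of, place_of, hold_point_z gives the robot as it stands.
- The arm moves only by the tool jog_arm, never from a script. Its argument "series" is a list of rows, each a list of 7 numbers: the shift along the world's x, y, z in m, then the turn, a rotation vector about the world's x, y, z in degrees, then the closure, from 0 (fully open) to 1 (shut). In form: [[x, y, z, ax, ay, az, jaw], ...]. A call has 1 to 12 rows; each row shifts and turns the commanded pose from where the row before left it; what a row does not reach is not made up. A row lasts 1/10 s, in which the tool goes at most 50 mm and 8.59 degrees, less where a joint would pass 70% of its speed; a pose out of reach is approached as far as the arm can. A call is refused whole if a number of a shift passes 0.05 or a number of a turn 8.59, either way. A call with a gripper value outside its range is refused whole. The fingers move at their own pace and stop on an object; the grip force is fixed at half the most. Time passes only in rows, so rows that do not move let the fingers close. It gives the time, the measured TCP pose, the force and the opening at its end, in the units of the state.
- read_state(): the state, without advancing time (a new reading comes with each control period).
- capture(name): name is "scene" or "side" or "wrist"; returns a dict with "image" (384x512x3 uint8, blue, green, red), "mtx" (3x3 intrinsics, pixels), "k1" (the pictures are not rectified: a ray, as slopes to the right and down, at radius r is drawn at 1 + k1 r^2 times it, then the intrinsics apply), "rvec" (rotation vector, rad) and "tvec" (3), from world to camera coordinates, as OpenCV has them. Camera axes: x right, y down, z forward; pixel columns grow to the right and rows downward; lengths in m; the calibration is good to about 2 mm. A picture is of the moment at which its call begins. There is no depth.
- job_done(): hands the job in, once; it reports no verdict.
Trained networks look in a picture, given as the dict that the camera call returned (one of the last four; its "shot" number tells which), for a name from the list of things; names that differ only in an ending like _2 or _b are one class to them, and where a whole thing is asked for, a point or a joint stands for the part that bears it (a point fixed in the world has none). Each returns a list of dicts, best first, with "conf" (0 to 1); they miss things now and then, are a little off and sometimes report something else, mostly with a low value. They report only what shows in the picture. A call takes as long as a camera call.
- find_in(name, picture): "rect" ([centre column, centre row, width, height] as shares, 0 to 1, of the picture: columns of its width, rows of its height, round what is visible of it).
- outline_of(name, picture): "pixels" (384x512 bool, what is visible of it) and "rect" ([centre column, centre row, width, height] as shares, 0 to 1, of the picture: columns of its width, rows of its height, round what is visible of it).
- place_of(name, picture): "location" ([column, row] as shares, 0 to 1, of the picture: columns of its width, rows of its height: a listed point, or the origin of a listed thing).
The state is a dict: "time": time; "joint_pos": joint angles; "joint_velocities": joint speeds; "tau": joint torques, N m; "ee_pos": TCP position; "eef_rot": TCP orientation; "contact_force": force on the tool from outside, world axes, zero at the start; "wrist_torque": the same for the moment, N m; "opening": finger opening in m.
Only numpy, scipy, OpenCV 4.12 (cv2) and the standard library are available. Lean on these libraries where they do the work, as an engineer would, in place of code of your own. Each camera call takes 0.05 s, during which the arm holds its last target.

## Working session

There is one attempt and no reset: what is moved stays moved. The work goes in short steps, Python scripts to look and compute and a tool call to move; the robot and the scene stay as the last step left them, time stands still between calls to the robot, and variables do not carry over. Pictures are saved under pics/ and viewed, and the job is handed in when it is done.

Besides the shell and the picture viewer there is one more tool, called after "Call:" as a command line: name --pt "numbers of a row" for each row, then --argument value for the rest. jog_arm: Moves the arm, as the interface text tells. Its arguments: {"type":"object","properties":{"series":{"type":"array","items":{"type":"array","items":{"type":"number"}}}},"required":["series"]}

```bash
ls; mkdir -p pics; python3 - <<'E'
from station import *
import cv2,pickle
s=read_state();print({k:s[k] for k in('time','ee_pos','eef_rot','contact_force','opening')},hold_point_z if not callable(hold_point_z) else hold_point_z())
P={}
for n in('scene','side'):
    p=capture(n);P[n]=p;cv2.imwrite(f'pics/{n}0.png',p['image'])
    for t in('case','lid','lid_push','keeper','bolt','bolt_tab','bolt_tip','carton','tape','bearing'):
        r=place_of(t,p);print(n,t,[( round(q['location'][0]*512),round(q['location'][1]*384),round(q['conf'],2)) for q in r[:2]])
pickle.dump(P,open('p0.pkl','wb'))
E
```

```text
pics
{'time': 0.0, 'ee_pos': array([0.22444955, 0.47456573, 0.40419424]), 'eef_rot': array([-1.81386773,  1.56961941, -2.25566202]), 'contact_force': array([-0.16782179, -0.36278639,  0.38763964]), 'opening': 0.0877941012821853} 0.1473
scene case [(273, 227, 0.61), (214, 201, 0.38)]
scene lid [(334, 170, 0.96)]
scene lid_push [(304, 150, 0.85)]
scene keeper [(274, 126, 0.74)]
scene bolt [(209, 203, 0.81), (213, 191, 0.23)]
scene bolt_tab [(211, 189, 0.67)]
scene bolt_tip [(247, 191, 0.72)]
scene carton [(279, 288, 0.78)]
scene tape [(338, 262, 0.57)]
scene bearing []
side case [(247, 226, 0.6)]
side lid [(308, 169, 0.74), (156, 168, 0.58)]
side lid_push [(196, 145, 0.96), (246, 226, 0.64)]
side keeper [(242, 116, 0.75)]
side bolt [(338, 200, 0.94)]
side bolt_tab [(336, 184, 0.61)]
side bolt_tip [(286, 189, 0.65)]
side carton [(309, 169, 0.78), (286, 192, 0.48)]
side tape []
side bearing [(229, 295, 0.72)]
```

View pics/scene0.png

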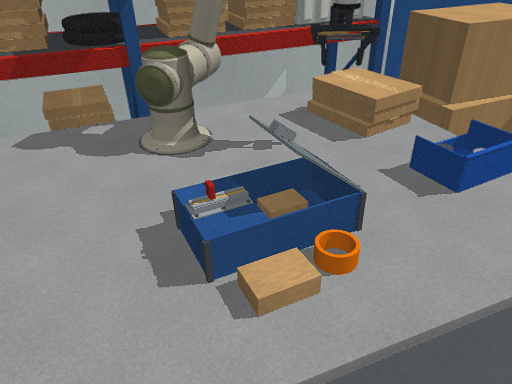

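View pics/side0.png

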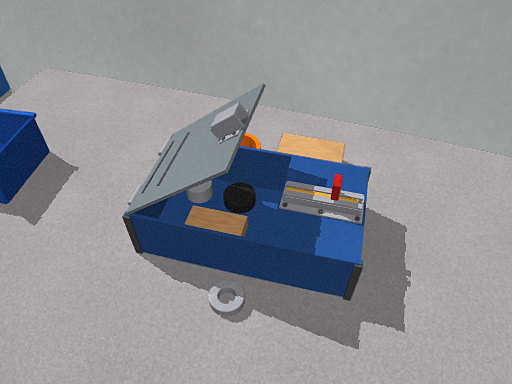

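```bash
cat > h.py <<'E'
import numpy as np,cv2
from scipy.optimize import least_squares
def proj(p,X):
    X=np.atleast_2d(X).astype(float);R=cv2.Rodrigues(np.array(p['rvec'],float))[0]
    c=X@R.T+np.array(p['tvec'],float).ravel();s=c[:,:2]/c[:,2:];k=1+p['k1']*(s**2).sum(1,keepdims=True)
    K=np.array(p['mtx']);return (s*k)@np.diag([K[0,0],K[1,1]])+K[:2,2]
def Rz(a):return np.array([[np.cos(a),-np.sin(a),0],[np.sin(a),np.cos(a),0],[0,0,1]])
def case2w(q,X):return np.atleast_2d(X)@Rz(q[2]).T+[q[0],q[1],0]
def lidpt(th,c):  # closed case coords -> open by th about -x at hinge
    h=np.array([0,.165,.1]);return (cv2.Rodrigues(np.array([-th,0,0.]))[0]@(np.array(c)-h))+h
def pts(q):
    x,y,a,th,b=q
    d={'case':[0,0,0],'lid':[0,.165,.1],'lid_push':lidpt(th,[0,.05,.106]),'keeper':lidpt(th,[0,-.05,.114]),
    'bolt':[0,b,.114],'bolt_tab':[0,b,.14],'bolt_tip':[0,b+.075,.114]}
    for sx in(-1,1):
        d['dk%+d'%sx]=[sx*.1,-.19,.1]; d['dkb%+d'%sx]=[sx*.1,-.19,0]
        d['hg%+d'%sx]=[sx*.1,.17,.1]
    return {k:case2w(q,v)[0] for k,v in d.items()}
E
python3 - <<'E'
from h import *
import pickle
P=pickle.load(open('p0.pkl','rb'))
obs=[('scene','lid_push',304,150),('scene','keeper',274,126),('scene','bolt_tab',211,189),('scene','bolt_tip',247,191),('scene','bolt',209,203),('scene','case',273,227),('scene','lid',334,170),
('side','lid_push',196,145),('side','keeper',242,116),('side','bolt',338,200),('side','bolt_tab',336,184),('side','bolt_tip',286,189),('side','case',247,226),
('scene','dk+1',208,242),('scene','dkb+1',210,279),('scene','dk-1',174,192),('scene','hg+1',363,192),('side','dk+1',370,168),('side','dk-1',359,262),('side','dkb-1',349,298)]
def f(q):
    d=pts(q);return np.concatenate([proj(P[c],d[n])[0]-[u,v] for c,n,u,v in obs])
best=None
for a in np.linspace(-3,3,13):
    r=least_squares(f,[.5,0,a,.5,-.14],loss='soft_l1',f_scale=2)
    if best is None or r.cost<best.cost:best=r
print(best.x.round(4),best.cost)
for o,e in zip(obs,f(best.x).reshape(-1,2)):print(o,e.round(1))
np.save('q.npy',best.x)
for k,v in pts(best.x).items():print(k,v.round(3))
for n in P:
    im=P[n]['image'].copy()
    for k,v in pts(best.x).items():
        u=proj(P[n],v)[0];cv2.circle(im,tuple(int(t) for t in u.round()),2,(0,255,0),-1)
    cv2.imwrite(f'pics/{n}0fit.png',im[80:340])
E
```

```text
[ 0.5821  0.0889  0.0729  0.6676 -0.1402] 35.243803244344726
('scene', 'lid_push', 304, 150) [-0.4  0.2]
('scene', 'keeper', 274, 126) [-0.4  1. ]
('scene', 'bolt_tab', 211, 189) [-1.5  0.9]
('scene', 'bolt_tip', 247, 191) [-3.   0.6]
('scene', 'bolt', 209, 203) [ 1.5 -2.1]
('scene', 'case', 273, 227) [-1.6 -0.3]
('scene', 'lid', 334, 170) [0.  1.9]
('side', 'lid_push', 196, 145) [-0.2  0. ]
('side', 'keeper', 242, 116) [-0.5 -0.6]
('side', 'bolt', 338, 200) [-4.2 -2.3]
('side', 'bolt_tab', 336, 184) [0.4 2.1]
('side', 'bolt_tip', 286, 189) [0.3 0.2]
('side', 'case', 247, 226) [ 0.1 -0. ]
('scene', 'dk+1', 208, 242) [-2.5 -1.1]
('scene', 'dkb+1', 210, 279) [-0.1  2.5]
('scene', 'dk-1', 174, 192) [-1.1 -1.8]
('scene', 'hg+1', 363, 192) [ 0.8 -0.8]
('side', 'dk+1', 370, 168) [-2.8 -1.7]
('side', 'dk-1', 359, 262) [0.9 0.4]
('side', 'dkb-1', 349, 298) [-1.8 -1.4]
case [0.582 0.089 0.   ]
lid [0.57  0.253 0.1  ]
lid_push [0.576 0.167 0.176]
keeper [0.582 0.094 0.244]
bolt [ 0.592 -0.051  0.114]
bolt_tab [ 0.592 -0.051  0.14 ]
bolt_tip [0.587 0.024 0.114]
dk-1 [ 0.496 -0.108  0.1  ]
dkb-1 [ 0.496 -0.108  0.   ]
hg-1 [0.47  0.251 0.1  ]
dk+1 [ 0.696 -0.093  0.1  ]
dkb+1 [ 0.696 -0.093  0.   ]
hg+1 [0.669 0.266 0.1  ]
```

```bash
cat >> h.py <<'E'
from scipy.spatial.transform import Rotation as Ro
def st():
    from station import read_state
    s=read_state();R=Ro.from_euler('xyz',s['eef_rot']).as_matrix();q=np.load('q.npy')
    tip=s['ee_pos']+.166*R[:,0];c=(tip-[q[0],q[1],0])@Rz(q[2])
    print('t',round(s['time'],2),'tcp',s['ee_pos'].round(4),'tip',tip.round(4),'tipcase',c.round(4),'F',s['contact_force'].round(2),'Fcase',(s['contact_force']@Rz(q[2])).round(2),'T',s['wrist_torque'].round(2),'op',round(s['opening'],4));return s,R,tip,c,q
E
python3 - <<'E'
from h import *
s,R,tip,c,q=st();print(R.round(3))
D=np.column_stack([[0,0,-1],[np.cos(q[2]),np.sin(q[2]),0],np.cross([0,0,-1],[np.cos(q[2]),np.sin(q[2]),0])])
for sg in(1,-1):
    E=D@np.diag([1,sg,sg]);print(np.degrees(Ro.from_matrix(E@R.T).as_rotvec()).round(2))
for Y,Z in((.088,.25),(.088,.18),(.05,.106),(-.18,.2)):print(Y,Z,(case2w(q,[0,Y,Z])[0]-tip).round(4))
E
```

```text
t 1.1 tcp [0.2245 0.4746 0.4047] tip [0.2245 0.4746 0.2387] tipcase [-0.3285  0.4107  0.2387] F [-0.34  0.04  0.26] Fcase [-0.34  0.06  0.26] T [ 0.01 -0.03  0.03] op 0.0882
[[ 0.     0.428  0.904]
 [-0.     0.904 -0.428]
 [-1.    -0.     0.   ]]
[  0.     0.   -60.51]
[ -0.     0.   119.49]
0.088 0.25 [ 0.3512 -0.2979  0.0113]
0.088 0.18 [ 0.3512 -0.2979 -0.0587]
0.05 0.106 [ 0.3539 -0.3358 -0.1327]
-0.18 0.2 [ 0.3707 -0.5652 -0.0387]
```

View pics/side0fit.png

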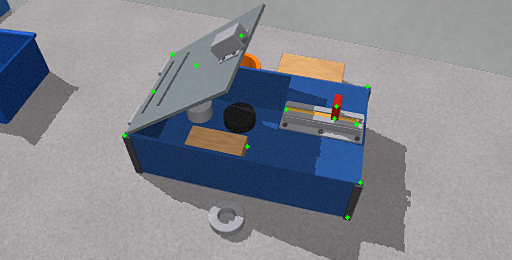

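View pics/scene0fit.png

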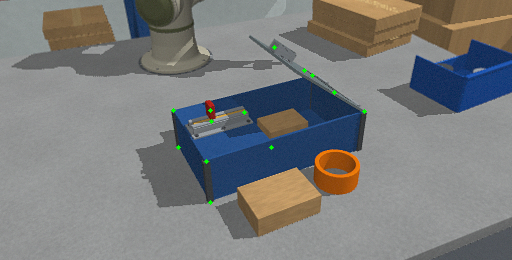

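Call:
jog_arm --pt "0.0351 -0.0298 0.01 0 0 -6.05 1" --pt "0.0351 -0.0298 0.01 0 0 -6.05 1" --pt "0.0351 -0.0298 0.01 0 0 -6.05 1" --pt "0.0351 -0.0298 0 0 0 -6.05 1" --pt "0.0351 -0.0298 0 0 0 -6.05 1" --pt "0.0351 -0.0298 0 0 0 -6.05 1" --pt "0.0351 -0.0298 0 0 0 -6.05 1" --pt "0.0351 -0.0298 0 0 0 -6.05 1" --pt "0.0351 -0.0298 0 0 0 -6.05 1" --pt "0.0351 -0.0298 0 0 0 -6.05 1" --pt "0 0 0 0 0 0 1" --pt "0 0 0 0 0 0 1"

```text
time: 2.3
ee_pos: [0.5758, 0.1761, 0.4342]
eef_rot: [-1.789, 1.57, 2.996]
contact_force: [-0.2, 0.4, 0.3]
opening: 0.0002
```

```bash
python3 - <<'E'
from h import *
s,R,tip,c,q=st();print(R.round(3))
from station import capture
cv2.imwrite('pics/side1.png',capture('side')['image'])
E
```

```text
t 2.3 tcp [0.5758 0.1761 0.4342] tip [0.5757 0.1761 0.2682] tipcase [-0.      0.0874  0.2682] F [-0.19  0.44  0.34] Fcase [-0.16  0.45  0.34] T [-0.04  0.1   0.05] op 0.0002
[[-0.001  0.997  0.072]
 [ 0.     0.072 -0.997]
 [-1.    -0.001 -0.   ]]
```

View pics/side1.png

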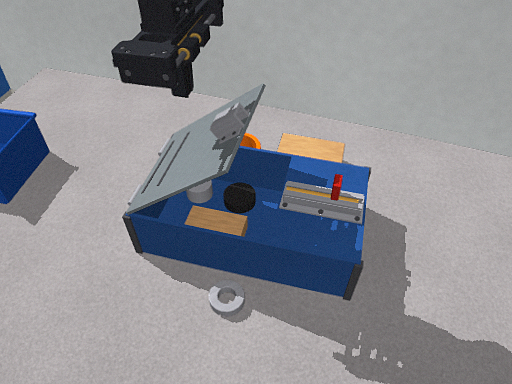

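Call:
jog_arm --pt "0 0 -0.03 0 0 0 1" --pt "0 0 -0.03 0 0 0 1" --pt "0 0 -0.015 0 0 0 1" --pt "0 0 -0.008 0 0 0 1" --pt "0 0 -0.008 0 0 0 1" --pt "0 -0.002 -0.008 0 0 0 1"

```text
time: 2.95
ee_pos: [0.5753, 0.1752, 0.3366]
eef_rot: [1.674, 1.568, 0.177]
contact_force: [0.5, 0.5, 4.5]
opening: 0.0004
```

Call:
jog_arm --pt "0 -0.002 -0.008 0 0 0 1" --pt "0 -0.002 -0.008 0 0 0 1" --pt "0 -0.002 -0.008 0 0 0 1" --pt "0 -0.002 -0.008 0 0 0 1" --pt "0 -0.002 -0.007 0 0 0 1"

```text
time: 3.45
ee_pos: [0.5755, 0.1643, 0.296]
eef_rot: [-0.35, 1.571, -1.848]
contact_force: [0.2, -0.3, 4.8]
opening: 0.0008
```

Call:
jog_arm --pt "0 -0.002 -0.006 0 0 0 1" --pt "0 -0.002 -0.005 0 0 0 1"

```text
time: 3.65
ee_pos: [0.5754, 0.1606, 0.2849]
eef_rot: [-2.237, 1.57, 2.548]
contact_force: [0.1, 1.2, 2.3]
opening: 0.0003
```

Call:
jog_arm --pt "0 -0.002 -0.004 0 0 0 1" --pt "0 -0.002 -0.004 0 0 0 1" --pt "0 -0.001 -0.002 0 0 0 1"

```text
time: 3.95
ee_pos: [0.5754, 0.1554, 0.2751]
eef_rot: [-1.511, 1.57, -3.009]
contact_force: [0.3, 0.7, 1.3]
opening: 0.0003
```

Call:
jog_arm --pt "0 0 -0.0015 0 0 0 1" --pt "0 0 -0.0005 0 0 0 1"

```text
time: 4.15
ee_pos: [0.5754, 0.1555, 0.2735]
eef_rot: [-1.106, 1.57, -2.603]
contact_force: [-0.5, -1.0, 0.3]
opening: 0.0003
```

Call:
jog_arm --pt "0 0 -0.001 0 0 0 1" --pt "0 0 -0.001 0 0 0 1"

```text
time: 4.35
ee_pos: [0.5755, 0.1556, 0.2723]
eef_rot: [0.824, 1.57, -0.673]
contact_force: [-5.9, -1.0, 11.2]
opening: 0.0007
```

Call:
jog_arm --pt "0 0 -0.0005 0 0 0 1" --pt "0 0 0 0 0 0 1"

```text
time: 4.55
ee_pos: [0.5754, 0.1556, 0.2724]
eef_rot: [1.031, 1.57, -0.467]
contact_force: [-4.4, -0.9, 9.7]
opening: 0.0004
```

Call:
jog_arm --pt "0 0 0.02 0 0 0 1" --pt "0 0 0.04 0 0 0 1" --pt "0 0 0.04 0 0 0 1" --pt "0 0 0 0 0 0 1"

```text
time: 4.95
ee_pos: [0.5758, 0.1558, 0.3767]
eef_rot: [1.577, 1.561, 0.08]
contact_force: [0.3, 0.4, 0.6]
opening: 0.0004
```

```bash
python3 - <<'E'
from h import *
from station import *
import pickle
st()
P={}
q=np.load('q.npy');q[3]=0
for n in('scene','side'):
    p=capture(n);P[n]=p
    for t in('keeper','lid_push','bolt_tab','bolt_tip'):
        r=place_of(t,p);print(n,t,[( round(a['location'][0]*512),round(a['location'][1]*384),round(a['conf'],2)) for a in r[:2]],proj(p,pts(q)[t])[0].round(0))
    cv2.imwrite(f'pics/{n}2.png',cv2.resize(p['image'][80:320,80:400],None,fx=2,fy=2))
pickle.dump(P,open('p2.pkl','wb'))
E
```

```text
t 4.95 tcp [0.5758 0.1558 0.3767] tip [0.5774 0.1559 0.2107] tipcase [2.000e-04 6.720e-02 2.107e-01] F [0.32 0.36 0.57] Fcase [0.35 0.34 0.57] T [-0.06  0.02 -0.01] op 0.0004
scene keeper [(252, 190, 0.76)] [251. 190.]
scene lid_push [(293, 184, 0.96)] [291. 182.]
scene bolt_tab [(210, 189, 0.73)] [210. 190.]
scene bolt_tip [(243, 192, 0.58)] [244. 192.]
side keeper [(280, 189, 0.86)] [277. 188.]
side lid_push [(216, 183, 0.58)] [217. 180.]
side bolt_tab [(338, 187, 0.57)] [336. 186.]
side bolt_tip [(287, 189, 0.69)] [286. 189.]
```

View pics/side2.png

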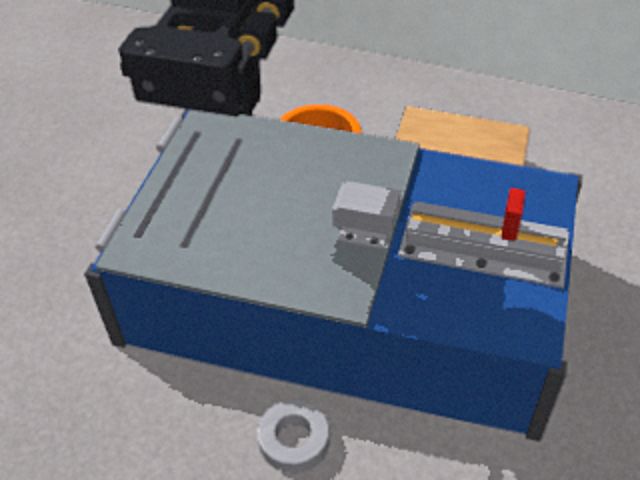

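View pics/scene2.png

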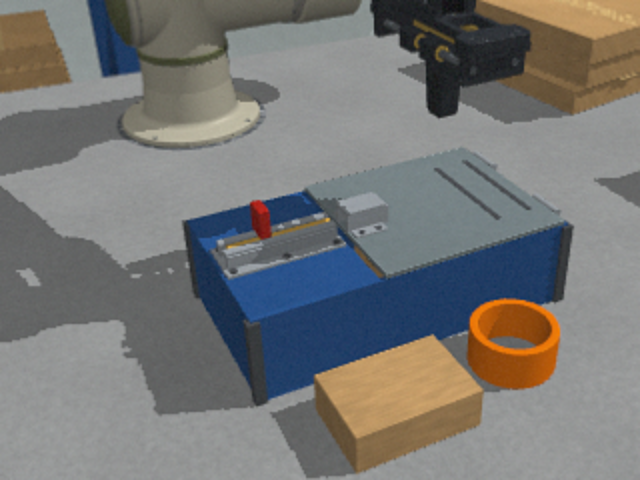

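Call:
jog_arm --pt "0.0022 -0.0308 0 0 0 0 1" --pt "0.0022 -0.0308 0 0 0 0 1" --pt "0.0023 -0.0308 0 0 0 0 1" --pt "0.0023 -0.0308 0 0 0 0 1" --pt "0.0023 -0.0308 0 0 0 0 1" --pt "0.0023 -0.0308 0 0 0 0 1" --pt "0.0022 -0.0308 0 0 0 0 1" --pt "0.0022 -0.0308 0 0 0 0 1" --pt "0 0 -0.03 0 0 0 1" --pt "0 0 -0.03 0 0 0 1" --pt "0 0 -0.0135 0 0 0 1" --pt "0 0 0 0 0 0 1"

```text
time: 6.65
ee_pos: [0.5933, -0.0907, 0.2962]
eef_rot: [-1.983, 1.567, 2.803]
contact_force: [0.4, -0.8, 0.3]
opening: 0.0006
```

```bash
python3 - <<'E'
from h import *
from station import *
st()
for n in('scene','side'):
    p=capture(n);cv2.imwrite(f'pics/{n}3.png',cv2.resize(p['image'][110:290,120:400],None,fx=2.5,fy=2.5))
E
```

```text
t 6.65 tcp [ 0.5933 -0.0907  0.2962] tip [ 0.5928 -0.0905  0.1302] tipcase [-0.0024 -0.1797  0.1302] F [ 0.38 -0.8   0.26] Fcase [ 0.32 -0.83  0.26] T [-0.06  0.05 -0.05] op 0.0006
```

View pics/side3.png

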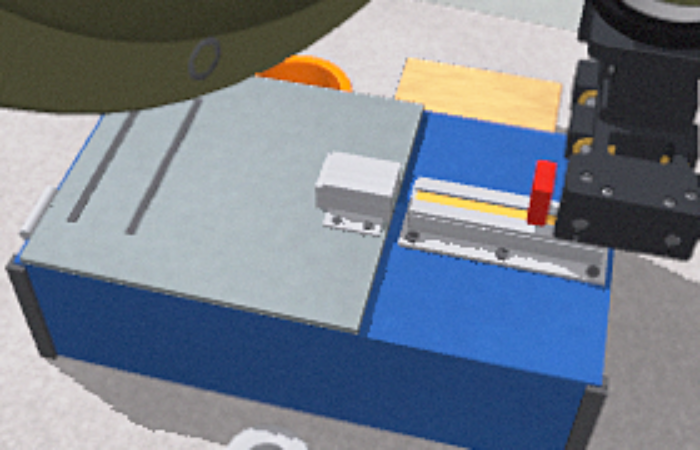

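Call:
jog_arm --pt "0 0.005 0 0 0 0 1" --pt "0 0.003 0 0 0 0 1" --pt "0 0.003 0 0 0 0 1" --pt "0 0.002 0 0 0 0 1" --pt "0 0.002 0 0 0 0 1"

```text
time: 7.25
ee_pos: [0.5935, -0.0755, 0.2979]
eef_rot: [1.282, 1.571, -0.216]
contact_force: [-0.1, -0.5, 0.3]
opening: 0.0003
```

Call:
jog_arm --pt "0 0.002 0 0 0 0 1" --pt "0 0.002 0 0 0 0 1" --pt "0 0.002 0 0 0 0 1"

```text
time: 7.55
ee_pos: [0.5935, -0.0697, 0.2977]
eef_rot: [-0.83, 1.571, -2.328]
contact_force: [-0.7, -0.1, -0.1]
opening: 0.0007
```

Call:
jog_arm --pt "0 0.002 0 0 0 0 1" --pt "0 0.002 0 0 0 0 1" --pt "0 0 0 0 0 0 1"

```text
time: 7.85
ee_pos: [0.5935, -0.0659, 0.2977]
eef_rot: [-0.389, 1.57, -1.887]
contact_force: [0.7, -2.1, -0.7]
opening: 0.0002
```

Call:
jog_arm --pt "-0.0002 0.002 0 0 0 0 1" --pt "-0.0002 0.002 0 0 0 0 1" --pt "-0.0001 0.002 0 0 0 0 1" --pt "-0.0001 0.002 0 0 0 0 1" --pt "-0.0002 0.002 0 0 0 0 1"

```text
time: 8.35
ee_pos: [0.5927, -0.0556, 0.2977]
eef_rot: [0.743, 1.571, -0.755]
contact_force: [0.2, -3.7, -0.4]
opening: 0.0005
```

Call:
jog_arm --pt "-0.0002 0.002 0 0 0 0 1" --pt "-0.0001 0.002 0 0 0 0 1" --pt "-0.0002 0.002 0 0 0 0 1" --pt "-0.0001 0.002 0 0 0 0 1" --pt "-0.0002 0.002 0 0 0 0 1"

```text
time: 8.85
ee_pos: [0.592, -0.0456, 0.2978]
eef_rot: [1.451, 1.57, -0.046]
contact_force: [3.2, -3.8, -1.9]
opening: 0.0002
```

Call:
jog_arm --pt "-0.0002 0.002 0 0 0 0 1" --pt "-0.0001 0.002 0 0 0 0 1" --pt "0 0 0 0 0 0 1"

```text
time: 9.15
ee_pos: [0.5916, -0.0415, 0.2978]
eef_rot: [2.77, 1.57, 1.273]
contact_force: [2.6, -1.4, -0.8]
opening: 0.0003
```

Call:
jog_arm --pt "-0.0001 0.001 0 0 0 0 1" --pt "-0.0001 0.001 0 0 0 0 1" --pt "0 0.001 0 0 0 0 1" --pt "-0.0001 0.001 0 0 0 0 1"

```text
time: 9.55
ee_pos: [0.5913, -0.0378, 0.2978]
eef_rot: [1.142, 1.571, -0.356]
contact_force: [2.8, -4.5, 0.0]
opening: 0.0004
```

Call:
jog_arm --pt "-0.0001 0.001 0 0 0 0 1" --pt "-0.0001 0.001 0 0 0 0 1"

```text
time: 9.75
ee_pos: [0.5911, -0.0358, 0.2978]
eef_rot: [1.36, 1.57, -0.138]
contact_force: [2.9, -3.3, -0.2]
opening: 0.0004
```

Call:
jog_arm --pt "0 0.001 0 0 0 0 1"

```text
time: 9.85
ee_pos: [0.5911, -0.0347, 0.2978]
eef_rot: [1.328, 1.571, -0.17]
contact_force: [3.4, -3.8, 0.3]
opening: 0.0003
```

Call:
jog_arm --pt "-0.0001 0.001 0 0 0 0 1"

```text
time: 9.95
ee_pos: [0.591, -0.0337, 0.2978]
eef_rot: [1.274, 1.571, -0.223]
contact_force: [3.7, -3.8, -0.5]
opening: 0.0004
```

Call:
jog_arm --pt "-0.0001 0.001 0 0 0 0 1"

```text
time: 10.05
ee_pos: [0.5909, -0.0327, 0.2978]
eef_rot: [1.333, 1.57, -0.164]
contact_force: [3.9, -3.9, -0.2]
opening: 0.0004
```

Call:
jog_arm --pt "0 0.001 0 0 0 0 1"

```text
time: 10.15
ee_pos: [0.5909, -0.0317, 0.2978]
eef_rot: [1.486, 1.571, -0.012]
contact_force: [3.0, -3.6, 0.4]
opening: -0.0001
```

Call:
jog_arm --pt "-0.0001 0.001 0 0 0 0 1"

```text
time: 10.25
ee_pos: [0.5908, -0.0307, 0.2978]
eef_rot: [1.395, 1.571, -0.103]
contact_force: [3.5, -4.0, -0.3]
opening: 0.0007
```

Call:
jog_arm --pt "-0.0001 0.001 0 0 0 0 1"

```text
time: 10.35
ee_pos: [0.5907, -0.0297, 0.2978]
eef_rot: [1.367, 1.57, -0.131]
contact_force: [4.4, -3.3, -1.0]
opening: 0.0004
```

Call:
jog_arm --pt "0 0.001 0 0 0 0 1"

```text
time: 10.45
ee_pos: [0.5907, -0.0287, 0.2978]
eef_rot: [1.353, 1.571, -0.144]
contact_force: [2.4, -3.5, -0.7]
opening: 0.0003
```

Call:
jog_arm --pt "-0.0001 0.001 0 0 0 0 1"

```text
time: 10.55
ee_pos: [0.5906, -0.0277, 0.2978]
eef_rot: [1.293, 1.57, -0.205]
contact_force: [3.9, -4.1, -0.1]
opening: 0.0003
```

Call:
jog_arm --pt "-0.0001 0.001 0 0 0 0 1"

```text
time: 10.65
ee_pos: [0.5905, -0.0267, 0.2978]
eef_rot: [1.325, 1.57, -0.172]
contact_force: [4.5, -3.4, 0.5]
opening: 0.0007
```

Call:
jog_arm --pt "0 0.001 0 0 0 0 1"

```text
time: 10.75
ee_pos: [0.5905, -0.0257, 0.2978]
eef_rot: [1.36, 1.571, -0.138]
contact_force: [3.2, -3.8, 0.4]
opening: 0.0005
```

Call:
jog_arm --pt "-0.0001 0.001 0 0 0 0 1"

```text
time: 10.85
ee_pos: [0.5904, -0.0247, 0.2978]
eef_rot: [1.247, 1.571, -0.251]
contact_force: [2.2, -3.5, -0.4]
opening: 0.0002
```

Call:
jog_arm --pt "-0.0001 0.001 0 0 0 0 1"

```text
time: 10.95
ee_pos: [0.5903, -0.0237, 0.2978]
eef_rot: [1.406, 1.57, -0.092]
contact_force: [3.5, -3.8, -0.7]
opening: 0.0004
```

Call:
jog_arm --pt "0 0.001 0 0 0 0 1"

```text
time: 11.05
ee_pos: [0.5903, -0.0227, 0.2978]
eef_rot: [1.336, 1.571, -0.162]
contact_force: [2.9, -4.5, 0.2]
opening: 0.0005
```

Call:
jog_arm --pt "-0.0001 0.001 0 0 0 0 1"

```text
time: 11.15
ee_pos: [0.5902, -0.0218, 0.2978]
eef_rot: [1.079, 1.57, -0.419]
contact_force: [3.5, -4.9, -0.2]
opening: 0.0003
```

Force may be rising; single steps from here.

Call:
jog_arm --pt "0 0.0005 0 0 0 0 1"

```text
time: 11.25
ee_pos: [0.5902, -0.0214, 0.2978]
eef_rot: [0.274, 1.57, -1.224]
contact_force: [3.7, -6.8, -0.7]
opening: 0.0005
```

Call:
jog_arm --pt "0 0.0005 0 0 0 0 1"

```text
time: 11.35
ee_pos: [0.5902, -0.0211, 0.2978]
eef_rot: [0.143, 1.57, -1.355]
contact_force: [2.6, -7.4, -0.5]
opening: 0.0004
```

Call:
jog_arm --pt "0 0.0005 0 0 0 0 1"

```text
time: 11.45
ee_pos: [0.5902, -0.0208, 0.2978]
eef_rot: [0.041, 1.569, -1.457]
contact_force: [3.2, -9.9, -0.9]
opening: 0.0005
```

Call:
jog_arm --pt "0 0.0005 0 0 0 0 1"

```text
time: 11.55
ee_pos: [0.5902, -0.0205, 0.2978]
eef_rot: [-0.031, 1.569, -1.529]
contact_force: [2.3, -9.7, 0.8]
opening: 0.0006
```

Call:
jog_arm --pt "0 0.0005 0 0 0 0 1"

```text
time: 11.65
ee_pos: [0.5902, -0.0202, 0.2978]
eef_rot: [-0.02, 1.568, -1.518]
contact_force: [1.7, -11.8, -0.2]
opening: 0.0008
```

Call:
jog_arm --pt "0 0 0 0 0 0 1" --pt "0 0 0 0 0 0 1"

```text
time: 11.85
ee_pos: [0.5902, -0.0202, 0.2978]
eef_rot: [-0.037, 1.569, -1.535]
contact_force: [2.0, -10.0, -0.4]
opening: 0.0004
```

Call:
jog_arm --pt "0 0.0006 0 0 0 0 1" --pt "0 0 0 0 0 0 1"

```text
time: 12.05
ee_pos: [0.5902, -0.0198, 0.2978]
eef_rot: [-0.053, 1.568, -1.552]
contact_force: [1.2, -12.4, -0.0]
opening: 0.0005
```

Call:
jog_arm --pt "0 0 0 0 0 0 1" --pt "0 0 0 0 0 0 1"

```text
time: 12.25
ee_pos: [0.5902, -0.0198, 0.2978]
eef_rot: [-0.065, 1.568, -1.563]
contact_force: [1.7, -12.7, -0.0]
opening: 0.0004
```

Firm at about 12.5 N, so I'm backing off slowly, then lifting.

Call:
jog_arm --pt "0 -0.001 0 0 0 0 1" --pt "0 -0.001 0 0 0 0 1" --pt "0 -0.002 0 0 0 0 1" --pt "0.0005 -0.005 0 0 0 0 1" --pt "0.001 -0.015 0 0 0 0 1" --pt "0 -0.015 0 0 0 0 1" --pt "0 0 0.04 0 0 0 1" --pt "0 0 0.05 0 0 0 1" --pt "0 0 0.05 0 0 0 1" --pt "0 0 0 0 0 0 1"

```text
time: 13.25
ee_pos: [0.5914, -0.0588, 0.4448]
eef_rot: [1.209, 1.559, -0.29]
contact_force: [0.6, -0.9, 0.1]
opening: 0.0
```

```bash
python3 - <<'E'
from h import *
from station import *
st()
q=np.load('q.npy');q[3]=0;q[4]=-.140+.045
for n in('scene','side'):
    p=capture(n)
    for t in('keeper','lid_push','bolt_tab','bolt_tip','carton','tape','bearing'):
        r=place_of(t,p);print(n,t,[( round(a['location'][0]*512),round(a['location'][1]*384),round(a['conf'],2)) for a in r[:2]],proj(p,pts(q)[t])[0].round(0) if t in pts(q) else '')
    cv2.imwrite(f'pics/{n}4.png',cv2.resize(p['image'][80:320,80:400],None,fx=2,fy=2))
E
```

```text
t 13.25 tcp [ 0.5914 -0.0588  0.4448] tip [ 0.5933 -0.0593  0.2788] tipcase [ 0.0004 -0.1487  0.2788] F [ 0.57 -0.89  0.15] Fcase [ 0.5  -0.93  0.15] T [-0.09  0.01  0.02] op 0.0
scene keeper [(250, 186, 0.58), (280, 288, 0.49)] [251. 190.]
scene lid_push [(291, 184, 0.82)] [291. 182.]
scene bolt_tab [(231, 186, 0.63)] [230. 184.]
scene bolt_tip [] [263. 186.]
scene carton [(276, 286, 0.65)] 
scene tape [(339, 259, 0.9)] 
scene bearing [] 
side keeper [(278, 187, 0.94)] [277. 188.]
side lid_push [(217, 181, 0.86)] [217. 180.]
side bolt_tab [(305, 177, 0.65)] [307. 181.]
side bolt_tip [] [258. 184.]
side carton [(310, 169, 0.61)] 
side tape [] 
side bearing [(229, 295, 0.89)]
```

View pics/side4.png

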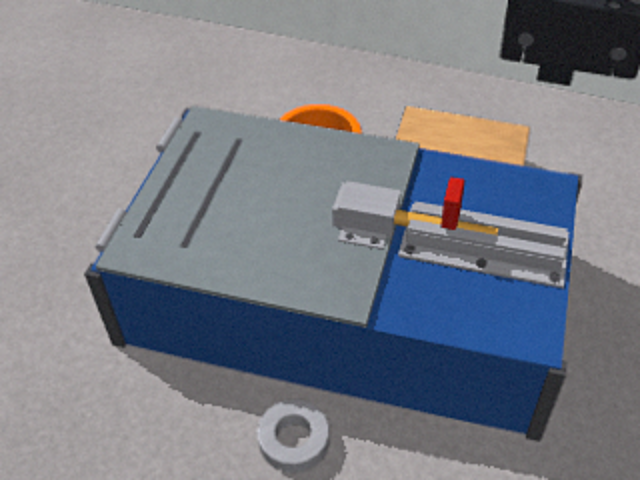

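View pics/scene4.png

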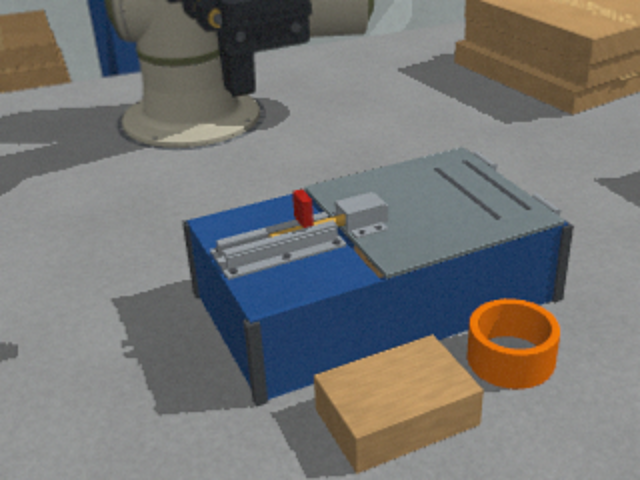

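The pictures show the lid shut, the rod inside the keeper (tab at about (305,177) in the side view), the bystanders unmoved and the gripper clear.

```bash
python3 -c "
from station import *
print(job_done())"
```

```text
the job is handed in; nothing more can be done
None
```

The lid is shut, and the bolt is pushed into the keeper and bearing on the buffer. I handed the job in at about 13 s; no verdict was reported.

- **Lid:** I pushed it down with the closed fingertips until it hit its stop at 106 mm, under about 11 N. The last pictures match a shut lid within about 4 pixels.
- **Bolt:** It slid at about 4 N and met the buffer after roughly 44 mm of travel, about 29 mm inside the keeper's mouth. I pressed it on to a steady 12.5 N, which leaves about 8.5 N on the buffer, below the 18 N crush limit. Then I backed off slowly and lifted clear.
- **Last checks:** The pictures show the rod inside the keeper. The carton, orange ring and bearing are where they were, within about 3 pixels. The gripper is well clear, with the force back to about 1 N, which is the sensor noise.
- **Not confirmed:**
    - The force left between bolt and buffer after letting go can't be measured directly.
    - The bolt tip is hidden in the keeper, so its depth comes from the travel and the tab's position. The tab agreed within about 4 pixels.
    - The bearing never showed in the scene camera, so I checked it in the side view only. The ring was found only in the scene view.
    - While I pushed the bolt there was a steady side force of about 3 N on the tool.

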